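Slide a dental cast under the light-curing hood and lock it in

ROBOT

A 6-joint arm with a two-finger parallel gripper is mounted at the origin on the work surface. World frame = base frame: x ahead of the robot, y to its left, z up, the work surface at z = 0. Lengths are in m, angles in degrees, forces in N, time in s.
With the tool pointing down it reaches from about 0.375 to 0.975 m from the base axis. Payload 3.8 kg.
Tool frame: the origin (TCP) lies at the very end of the fingers, on their centre line; the grasp point (between the pads) lies 19 mm behind it; z points along the fingers, x is the direction in which the jaws open and shut, and the axes are right-handed (so a half turn about z gives the same grasp; the last joint's range is limited). The gripper opens to 85 mm and grips with 20 to 120 N. Pads are 22 mm wide; open, the fingers measure 114 mm over their backs; the gripper's body (76 mm by 85 mm) begins 54 mm behind the grasp point. The pads swing forward as they close: fully open they stand 13 mm farther back than shut.
Start: joints at [-68.978, 15.12, 91.902, -0, 72.978, -2.114], TCP at [0.265, -0.621, 0.231] pointing down, gripper open.
Joint ranges: [-150.88, 150.88], [-54.13, 125.18], [17.81, 147.31], [-75.09, 255.09], [0, 152.58], [-146.25, 146.25]. Speed limits (degrees/s): [147.25, 147.25, 180, 180, 180, 180].

INTERFACE

Orientations are given as a 3x3 rotation matrix whose columns are the frame's x, y, z axes.
In Python, from bench import ctrl gives the robot as it stands.
- The arm moves only by the tool arm_command, never from a script. Its argument "commands" is a list that holds one entry, the list of rows, each a list of 4 numbers: the shift along the tool's x, y, z in cm, then the turn about the tool's z in rad. A call has 1 to 10 rows; each row shifts and turns the commanded pose from where the row before left it, along the tool's axes as they then stand; what a row does not reach is not made up. A row lasts 1/12 s, in which the tool goes at most 41.7 mm and 7.16 degrees, less where a joint would pass 70% of its speed; a pose out of reach is approached as far as the arm can. A call with a gripper value outside its range is refused whole. "fingers" is the opening, from 0 (shut) to 1 (fully open), set as the call begins (left out, the last holds). The fingers move at their own pace and stop on an object; "newtons" is the grip in N (left out, the last holds). Time passes only in rows, so rows that do not move let the fingers close. It gives the time, the measured TCP pose, the force and the opening at its end, in the units of the state.
- ctrl.get_state(): the state, without advancing time (a new reading comes with each control period).
- ctrl.grab_frame(name): name is "scene" or "top" or "wrist"; returns a dict with "img" (480x640x3 uint8, red, green, blue), "vfov" (degrees; the focal length in pixels is half the picture's height over the tangent of half this angle, whatever the lens; pixels are square), "cx", "cy" (the principal point, pixels), "k1" (the pictures are not rectified: a ray, as slopes to the right and down, at radius r is drawn at 1 + k1 r^2 times it, then the intrinsics apply), "extrinsics" (4x4, takes a point from camera to world coordinates). Camera axes: x right, y down, z forward; pixel columns grow to the right and rows downward; lengths in m; the calibration is good to about 2 mm. A picture is of the moment at which its call begins. There is no depth.
- ctrl.hand_in(): hands the job in, once; it reports no verdict.
Trained networks look in a picture, given as the dict that the camera call returned (one of the last four; its "shot" number tells which), for a name from the list of things; names that differ only in an ending like _2 or _b are one class to them, and where a whole thing is asked for, a point or a joint stands for the part that bears it (a point fixed in the world has none). Each returns a list of dicts, best first, with "p" (0 to 1); they miss things now and then, are a little off and sometimes report something else, mostly with a low value. They report only what shows in the picture. A call takes as long as a camera call. They do not tell look-alikes from the thing itself.
- ctrl.outline_of(picture, name): "pixels" (480x640 bool, what is visible of it) and "position" ([column, row] in pixels, amid what is visible of it).
- ctrl.mark_of(picture, name): "position" ([column, row] in pixels: a listed point, or the origin of a listed thing).
The state is a dict: "t": time; "joints": joint angles; "joint_vel": joint speeds; "joint_torque": joint torques, N m; "ee_pos": TCP position; "orientation": TCP orientation; "contact_force": force on the tool from outside, world axes, zero at the start; "torque": the same for the moment, N m; "gripper_width": opening from 0.0 (shut) to 1.0 (fully open).
Only numpy, scipy, OpenCV 4.12 (cv2) and the standard library are available. Lean on these libraries where they do the work, as an engineer would, in place of code of your own. Each camera call takes 0.05 s, during which the arm holds its last target. There are 200 camera calls.

TASK

Take the carrier with the yellow dental cast from the blue tray and set it down flat between the rails on the front end of the light-curing unit's bed, teeth towards the hood, short of the lock's steel arm and clear of the hood. Slide it along the rails, under the arm and the hood's low edge, until it is fully home against the stop, then push the red lock cap all the way down so that its arm drops behind the plate. Do not knock the amber hood, and leave the other cast and everything else on the bench where they are.

Things in the scene. Friction and masses are not known exactly. Their poses are not given: they have to be found in the camera images.
- yellow_cast: Yellow horseshoe of teeth on a loose grey carrier plate 110 (x) x 80 (y) x 12 mm, leading corners rounded 12 mm, 0.2 to 0.3 kg, flat in the tray. Origin: centre of the plate's underside, z up. Black handle fin (point fin) at x = -48 to -18 mm; teeth from x = -1 to +54 mm, 54 mm wide, to 54 mm above the origin. +x points from fin to teeth.
- fin (a point): Good grip point on the yellow carrier's black upright fin: carrier x = -33, y = 0, 55 mm above the plate's underside. The fin is 30 mm long (x), 14 mm thick (y) and rises from the plate (12 mm) to 75 mm; grip it across its thickness, tool upright or tilted.
- blue_cast: Another carrier of the same shape and size with a blue horseshoe with white teeth; origin and axes likewise. Not to be moved.
- tray: Shallow blue tray with white paper, 260 (x) x 320 (y) mm, floor 5 mm thick, rim 14 mm high; fixed. Origin at the centre of its underside.
- bed: Fixed aluminium bed, 190 mm wide, 15 mm thick, x from -160 (front end, towards the robot) to +115 mm. Origin on its underside, below the fin of a carrier that is home; +x runs along the rails, in under the hood. The carrier slides on the top face (z = 15 mm) between dark rails 6 mm high, 94 mm apart from x = -155 to -50 mm, narrowing to 86 mm from x = -15 mm inwards.
- home (a point): On the bed's top face: where the carrier's origin lies when fully home (bed x = +33, y = 0, z = 15 mm). Axes as the bed's.
- load (a point): On the bed's top face: where to put the carrier's origin when setting it down at the front end (bed x = -100, y = 0, z = 15 mm); its plate then ends 9 mm short of the raised lock arm, which would be in its way if it came down farther in, and 70 mm short of the hood. Axes as the bed's.
- stop (a point): Foot of the face of the black rubber end stop, 20 mm high, at bed x = +88 mm, which the plate's leading edge meets when home.
- hood: Clear amber hood with white corner posts, fixed on the bed, origin and axes as the bed's: x = 25 to 115, y = -77 to +77 mm, top at z = 194 mm; open at front and back below. With the carrier home, the fin's centre is only 25 mm before its front visor, so an upright gripper on the fin would strike it: tilt the gripper back towards the robot by some 30 to 40 degrees (25 at least).
- visor_edge (a point): Middle of the white lower edge of the hood's front visor: bed x = +25, y = 0, z = 78 mm. The cast sliding on the bed passes under it with 9 mm to spare.
- lock_top (a point): Centre of the top of the red lock cap (diameter 26 mm) at bed x = -70, y = +78 mm; 72 mm above the bed's underside when raised. It moves with the cap. An upright tool has room above it.
- lock (a joint): Travel of the lock cap, straight down, m: 0 raised, 0.014 fully down; starts at 0 to 0.002. Friction holds it: about 5 N moves it and it stays where left. It can go fully down only with the carrier home within 4 mm.
- lock_arm (a point): Inner end of the underside of the lock's steel arm (7 mm high, bed x = -36 to -26 mm, from y = +34 mm outwards over the left rail; the teeth pass beside it). Raised, it is at bed z = 35.5 mm (the plate's top passes below at 27 mm); down, at 21.5 mm, just behind the plate's rear edge, which is at x = -22 mm when home.
- bottle: Bystander: clear bottle, blue cap and label, diameter 64, 170 mm tall; origin under its centre.
- jar: Bystander: glass jar with white cap, diameter 68, 70 mm tall; origin under its centre.
- spatula: Bystander: wax spatula, 190 mm long, lying on the bench along its x.
- wax_box: Bystander: pink box of wax sheets, 100 x 60 x 30 mm; origin under its centre.
Not all that is in view belongs to the job. Leave any pink or purple look-alike of the yellow_cast alone.

How it is judged (in metres and radians):
On the way, in this order (a step that is already met when the one before it is completed fails the run):
1. the yellow cast's carrier lies flat on the front end of the bed between the rails, teeth towards the hood, not yet under the hood, the lock still up (z of yellow_cast in the frame of home between -0.004 and 0.004 m and angle between yellow_cast's own z axis and vertical below 0.06 rad and angle between the x axis of yellow_cast and the x axis of bed, either way round below 0.15 rad and y of yellow_cast in the frame of home between -0.008 and 0.008 m and x of yellow_cast in the frame of home between -0.16 and -0.085 m and x of home in the frame of yellow_cast above 0 m and value of joint lock below 0.006 m), for 0.2 s.
2. the carrier is fully home under the hood, flat between the rails, the lock still up (x of yellow_cast in the frame of home between -0.005 and 0.005 m and y of yellow_cast in the frame of home between -0.006 and 0.006 m and z of yellow_cast in the frame of home between -0.004 and 0.004 m and angle between yellow_cast's own z axis and vertical below 0.06 rad and angle between the x axis of yellow_cast and the x axis of bed, either way round below 0.15 rad and value of joint lock below 0.006 m), for 0.2 s.
3. the lock cap is pushed down behind it (x of yellow_cast in the frame of home between -0.005 and 0.005 m and y of yellow_cast in the frame of home between -0.006 and 0.006 m and z of yellow_cast in the frame of home between -0.004 and 0.004 m and angle between yellow_cast's own z axis and vertical below 0.06 rad and angle between the x axis of yellow_cast and the x axis of bed, either way round below 0.15 rad and value of joint lock above 0.0115 m), for 0.2 s.
At the end, for the whole second after the job is handed in: The yellow cast's carrier lies at rest, flat on the bed, within 5 mm of home along the rails (6 mm sideways), teeth inwards under the hood; the lock cap is down by at least 11.5 of its 14 mm; the other cast and the bench things are within 30 mm of where they began (all of step 3 and x of load in the frame of yellow_cast below 0 m and linear speed of yellow_cast below 0.02 m/s and distance of each of blue_cast, bottle, jar, spatula, wax_box from where it was at the start of the episode below 0.03 m); the robot touches nothing.
It fails at once if the amber hood is knocked (more than 12 N) (contact force between anything else and hood above 12 N).
It fails at once if the other cast or a bystander is moved more than 30 mm (distance of any of blue_cast, bottle, jar, spatula, wax_box from where it was at the start of the episode above 0.03 m).
It also fails if it takes over 53 s, if anything falls off the work surface, if the arm or the gripper's body presses on something with over 40 N, if the wrist force passes 120 N, or if a joint passes its speed limit or range.

## Working session

There is one attempt and no reset: what is moved stays moved. The work goes in short steps, Python scripts to look and compute and a tool call to move; the robot and the scene stay as the last step left them, time stands still between calls to the robot, and variables do not carry over. Pictures are saved under pics/ and viewed, about 8 in all and at most 12, crops included, and the job is handed in when it is done.

Besides the shell and the picture viewer there is one more tool, called after "Request:" in YAML: its name, and indented under it one key for each argument. arm_command: Moves the arm, as the interface text tells. Its arguments: {"type":"object","properties":{"commands":{"type":"array"},"fingers":{"type":"number"},"newtons":{"type":"number"}},"required":["commands"]}

```bash
mkdir -p pics; ls; cat > h.py <<'E'
import numpy as np, cv2
from bench import ctrl
def K(f):
    F=240/np.tan(np.radians(f["vfov"])/2); return np.array([[F,0,f["cx"]],[0,F,f["cy"]],[0,0,1.]])
def dist(f): return np.array([f["k1"],0,0,0,0.])
def unproj(f,px,z):
    n=cv2.undistortPointsIter(np.array([[px]],float),K(f),dist(f),None,None,(3,50,1e-10))[0,0]
    E=np.array(f["extrinsics"]); d=E[:3,:3]@[n[0],n[1],1]; o=E[:3,3]
    return o+d*(z-o[2])/d[2]
def proj(f,P):
    E=np.linalg.inv(np.array(f["extrinsics"])); r=cv2.Rodrigues(E[:3,:3])[0]
    return cv2.projectPoints(np.array(P,float).reshape(-1,3),r,E[:3,3],K(f),dist(f))[0].reshape(-1,2)
def save(n,img): cv2.imwrite("pics/"+n,cv2.cvtColor(np.ascontiguousarray(img),cv2.COLOR_RGB2BGR))
E
cat > a.py <<'E'
from h import *
Z=dict(fin=.06,yellow_cast=.005,blue_cast=.005,tray=0,bed=0,home=.015,load=.015,visor_edge=.078,lock_top=.072,lock_arm=.0355,stop=.015,bottle=0,jar=0,spatula=0,wax_box=0)
for c in ["top","scene"]:
    f=ctrl.grab_frame(c); save(c+"0.png",f["img"]); print(c,np.round(f["extrinsics"],3).tolist(),f["vfov"],f["k1"])
    for n,z in Z.items():
        for m in ctrl.mark_of(f,n)[:3]:
            print(n,round(m["p"],2),np.round(m["position"]),np.round(unproj(f,m["position"],z),3))
print(ctrl.get_state())
E
python3 a.py
```

```text
pics
top [[0.02, -0.996, 0.091, 0.35], [-1.0, -0.02, 0.001, -0.042], [0.001, -0.091, -0.996, 1.658], [0.0, 0.0, 0.0, 1.0]] 49.750197348664834 -0.09944513665005028
fin 0.92 [492. 247.] [ 0.487 -0.568  0.06 ]
fin 0.75 [456. 336.] [ 0.212 -0.455  0.06 ]
fin 0.67 [407. 252.] [ 0.466 -0.3    0.06 ]
yellow_cast 0.71 [445. 325.] [ 0.24  -0.431  0.005]
yellow_cast 0.67 [491. 256.] [ 0.464 -0.581  0.005]
yellow_cast 0.65 [411. 244.] [ 0.496 -0.32   0.005]
blue_cast 0.59 [363. 225.] [ 0.554 -0.164  0.005]
tray 0.61 [386. 233.] [ 0.531 -0.239  0.   ]
bed 0.61 [240. 205.] [0.613 0.233 0.   ]
home 0.79 [234. 188.] [0.666 0.254 0.015]
load 0.98 [248. 232.] [0.524 0.201 0.015]
visor_edge 0.89 [235. 188.] [0.653 0.238 0.078]
lock_top 0.68 [218. 226.] [0.535 0.289 0.072]
lock_arm 0.57 [229. 215.] [0.576 0.263 0.036]
lock_arm 0.48 [315. 166.] [ 0.738 -0.008  0.036]
lock_arm 0.25 [409. 255.] [ 0.459 -0.31   0.036]
stop 0.6 [230. 176.] [0.705 0.266 0.015]
bottle 0.89 [315. 164.] [ 0.752 -0.006  0.   ]
bottle 0.64 [232. 190.] [0.663 0.263 0.   ]
bottle 0.58 [235. 190.] [0.663 0.252 0.   ]
jar 0.55 [172. 
[... 1521 characters left out ...]
,
        7.29759724e+01, -2.11662737e+00]), 'joint_vel': array([ 0.03159822, -0.07563028,  0.07479405,  0.0494305 ,  0.06984021,
       -0.04143902]), 'joint_torque': array([-1.21042769e-03, -5.15053833e+01, -3.67710114e+01, -6.16420766e-05,
        1.10372999e-03, -3.15907172e-06]), 'ee_pos': array([ 0.26520746, -0.62072726,  0.23129804]), 'orientation': array([[ 3.92944653e-01, -9.19562124e-01,  7.77774803e-06],
       [-9.19562122e-01, -3.92944653e-01, -5.09416225e-05],
       [ 4.99002111e-05,  1.28651157e-05, -9.99999999e-01]]), 'contact_force': array([ 0.02782185, -0.24962429, -0.19895259]), 'torque': array([-0.03150442, -0.02827408,  0.00335258]), 'gripper_width': 0.9983852388379063}
```

```bash
python3 - <<'E'
import cv2
i=cv2.imread("pics/top0.png")[150:350,130:530]; cv2.imwrite("pics/v1.png",cv2.resize(i,None,fx=2,fy=2,interpolation=3))
i=cv2.imread("pics/scene0.png")[140:400,150:500]; cv2.imwrite("pics/v2.png",cv2.resize(i,None,fx=2,fy=2,interpolation=3))
E
```

```text
(no output)
```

View pics/v1.png

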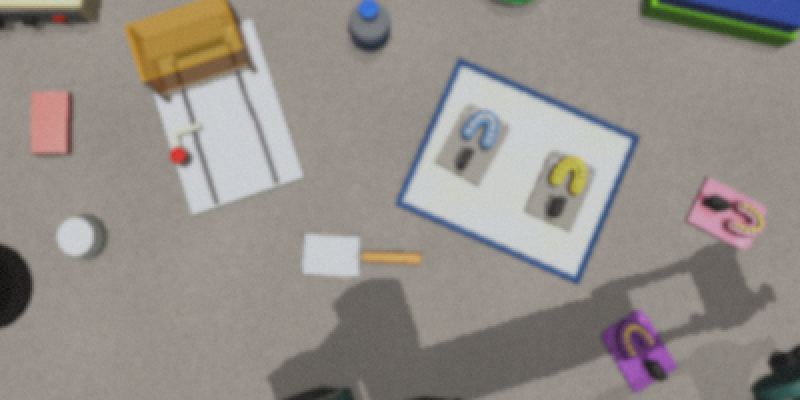

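View pics/v2.png

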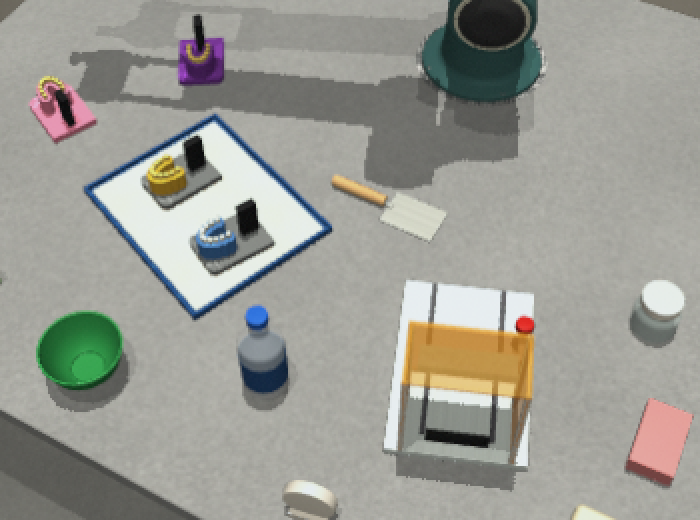

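Candidates in the top view (full-frame pixels):
- Yellow on a grey plate, in the tray: (411,244)
- Pink look-alike: (491,256)
- Purple look-alike: (445,325)
- Blue cast: (363,225)

I choose the one in the tray. The bed is upper left, heading about 18°, and its cap is at (218,226). The rows can't tilt the tool, so I'll place the carrier upright and push its rear edge home with the fingers closed and low. That keeps the gripper body about 15 mm short of the visor.

Request:
arm_command:
  commands:
    - [[-2.1,-3.1,-0.2,0],[-2.1,-3.1,-0.2,0],[-2.1,-3.1,-0.2,0],[-2.1,-3.1,-0.2,0],[-2.1,-3.1,-0.2,0],[-2.1,-3.1,-0.2,0],[-2.1,-3.1,-0.2,0],[-2.1,-3.1,-0.2,0],[-2.1,-3.1,-0.2,0],[-2.1,-3.1,-0.2,0]]
  fingers: 1
  newtons: 40

```text
t: 2.43
ee_pos: [0.4685, -0.3042, 0.2517]
orientation: [[0.393, -0.92, 0.001], [-0.92, -0.393, -0.0], [0.001, -0.0, -1.0]]
contact_force: [1.1, -0.7, 0.3]
gripper_width: 0.996
```

Request:
arm_command:
  commands:
    - [[0,0,0,0.12],[0,0,0,0.12],[0,0,0,0.12],[0,0,0,0.12],[0,0,0,0.12],[0,0,0,0.12],[0,0,0,0.12],[0,0,0,0]]

```text
t: 3.1
ee_pos: [0.4678, -0.3058, 0.2514]
orientation: [[-0.425, -0.905, 0.0], [-0.905, 0.425, -0.0], [0.0, -0.0, -1.0]]
contact_force: [-0.2, -0.4, -0.5]
gripper_width: 1.001
```

```bash
cat > b.py <<'E'
from h import *
s=ctrl.get_state(); print(s["t"],np.round(s["ee_pos"],4),np.round(s["orientation"],3).tolist())
f=ctrl.grab_frame("wrist"); save("w1.png",f["img"]); print(np.round(f["extrinsics"],3).tolist())
for n,z in dict(fin=.06,yellow_cast=.005).items():
    for m in ctrl.mark_of(f,n)[:3]: print(n,round(m["p"],2),np.round(m["position"]),np.round(unproj(f,m["position"],z),4))
E
python3 b.py
```

```text
3.1 [ 0.4678 -0.3058  0.2514] [[-0.425, -0.905, 0.0], [-0.905, 0.425, -0.0], [0.0, -0.0, -1.0]]
[[-0.425, -0.869, -0.254, 0.533], [-0.905, 0.408, 0.119, -0.337], [0.0, 0.281, -0.96, 0.395], [0.0, 0.0, 0.0, 1.0]]
fin 0.97 [324. 228.] [ 0.4609 -0.303   0.06  ]
fin 0.88 [572.  99.] [ 0.475  -0.5555  0.06  ]
fin 0.75 [544. 363.] [ 0.2195 -0.4579  0.06  ]
yellow_cast 0.95 [320. 182.] [ 0.4971 -0.3148  0.005 ]
yellow_cast 0.7 [506. 326.] [ 0.2432 -0.4472  0.005 ]
yellow_cast 0.58 [568. 104.] [ 0.4618 -0.5858  0.005 ]
```

View pics/w1.png

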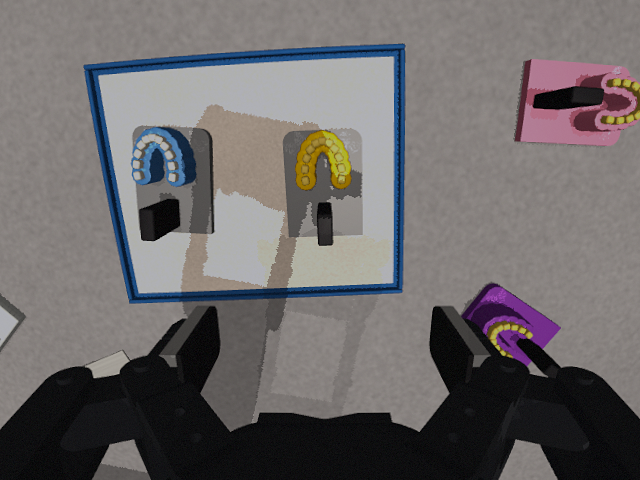

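The yellow carrier stands clearly in the tray, with its fin at (325,222) and teeth away from me. Its plate's rear corners are about (289,236) and (362,235). The blue cast is to its left, and the pink and purple look-alikes are outside the tray. I'll fit the plate pose from its corners.

```bash
python3 - <<'E'
from h import *
from scipy.optimize import least_squares
s=ctrl.get_state();f=ctrl.grab_frame("wrist")
o=ctrl.outline_of(f,"yellow_cast"); o=min(o,key=lambda m:np.hypot(*(np.array(m["position"])-[324,190])))
m=o["pixels"].astype(np.uint8); print(o["p"],o["position"],m.sum())
# silhouette fit: plate box + fin box
def hull(P): 
    q=proj(f,P); h=cv2.convexHull((q*16).astype(np.int32)); return h
def model(p):
    c,si=np.cos(p[2]),np.sin(p[2]); im=np.zeros((480,640),np.uint8)
    def T(L): return [[p[0]+c*x-si*y,p[1]+si*x+c*y,.005+z] for x,y,z in L]
    pl=[(x,y,z) for z in(0,.012) for x,y in [(-.055,.04),(-.055,-.04)]+[(.043+.012*np.cos(a),k*(.028+.012*np.sin(a))) for k in(1,-1) for a in np.linspace(0,np.pi/2,6)]]
    fn=[(x,y,z) for x in(-.048,-.018) for y in(-.007,.007) for z in(.012,.075)]
    for L in(pl,fn): cv2.fillPoly(im,[hull(T(L))],1,shift=4)
    return im
from scipy.optimize import minimize
cost=lambda p:-( (model(p)&m).sum()/ (model(p)|m).sum())
x0=np.array([.497,-.314,-.38])
r=minimize(cost,x0,method="Nelder-Mead",options=dict(initial_simplex=x0+np.vstack([np.zeros(3),np.diag([.008,.008,.15])]),xatol=1e-4,fatol=1e-4))
p=r.x; fin=p[:2]-.033*np.array([np.cos(p[2]),np.sin(p[2])]); print(p[:2],np.degrees(p[2]),r.fun,"fin",fin)
for q in [(289,236),(362,234.5)]: print(unproj(f,q,.017))
R=s["orientation"]; print("delta tool",R.T@(np.r_[fin,.06-.019]-s["ee_pos"]), "tool y heading",np.degrees(np.arctan2(-R[1,1],-R[0,1])))
E
```

```text
0.73 [324.3, 182.5] 8306
[ 0.49388943 -0.31802516] -23.0886817748388 -0.9870191735143503 fin [ 0.46353276 -0.30508403]
[ 0.45973106 -0.26053695  0.017     ]
[ 0.42809687 -0.33287695  0.017     ]
delta tool [0.00110913 0.00419023 0.21034701] tool y heading -24.816380420671628
```

Request:
arm_command:
  commands:
    - [[0.1,0.4,1,-0.03],[0,0,3.5,0],[0,0,3.5,0],[0,0,3.5,0],[0,0,3.5,0],[0,0,3,0],[0,0,2,0],[0,0,1,0],[0,0,0,0]]

```text
t: 4.1
ee_pos: [0.4618, -0.3036, 0.0385]
orientation: [[-0.394, -0.919, -0.004], [-0.919, 0.394, 0.003], [-0.001, 0.005, -1.0]]
contact_force: [0.0, 0.7, 0.3]
gripper_width: 0.999
```

Request:
arm_command:
  commands:
    - [[0,0,0,0],[0,0,0,0],[0,0,0,0],[0,0,0,0],[0,0,0,0],[0,0,0,0],[0,0,0,0],[0,0,0,0]]
  fingers: 0
  newtons: 50

```text
t: 4.77
ee_pos: [0.4644, -0.3054, 0.0424]
orientation: [[-0.395, -0.919, 0.001], [-0.919, 0.395, -0.001], [0.0, -0.002, -1.0]]
contact_force: [-1.2, 1.4, 6.1]
gripper_width: 0.159
```

Request:
arm_command:
  commands:
    - [[0,0,-0.5,0],[0,0,-1.5,0],[0,0,-2.5,0],[0,0,-3,0],[0,0,-3,0],[0,0,-3,0],[0,0,-2.5,0],[0,0,-1,0],[0,0,0,0]]

```text
t: 5.52
ee_pos: [0.465, -0.306, 0.214]
orientation: [[-0.395, -0.919, 0.004], [-0.919, 0.395, -0.003], [0.001, -0.005, -1.0]]
contact_force: [0.1, -0.7, -2.6]
gripper_width: 0.162
```

Request:
arm_command:
  commands:
    - [[-1.5,0.7,-0.5,0],[-3,1.5,-1,0],[-3,1.5,-1,0],[-3,1.5,-1,0],[-3,1.5,-1,0],[-3,1.5,-1,0],[-3,1.5,-1,0],[-3,1.5,-1,0],[-3,1.5,-1,0],[-3,1.5,-0.5,0]]

```text
t: 6.35
ee_pos: [0.4442, 0.0149, 0.2996]
orientation: [[-0.395, -0.919, -0.003], [-0.919, 0.395, 0.0], [0.001, 0.003, -1.0]]
contact_force: [0.3, -1.0, -3.0]
gripper_width: 0.157
```

Request:
arm_command:
  commands:
    - [[-3,1.5,0,0],[-3,1.5,0,0],[-3,1.5,0,0],[-2.5,1.2,0,0],[-1.5,0.8,0,0],[-0.5,0,0,0],[0,0,0,0]]

```text
t: 6.93
ee_pos: [0.4381, 0.1636, 0.2986]
orientation: [[-0.393, -0.92, -0.004], [-0.92, 0.393, -0.001], [0.003, 0.004, -1.0]]
contact_force: [0.1, -1.5, -3.1]
gripper_width: 0.156
```

Request:
arm_command:
  commands:
    - [[0,0,0,-0.09],[0,0,0,-0.09],[0,0,0,-0.09],[0,0,0,-0.09],[0,0,0,-0.09],[0,0,0,-0.09],[0,0,0,-0.09],[0,0,0,-0.09],[0,0,0,0],[0,0,0,0]]

```text
t: 7.77
ee_pos: [0.4391, 0.1614, 0.3001]
orientation: [[0.305, -0.952, -0.002], [-0.952, -0.305, -0.001], [0.0, 0.002, -1.0]]
contact_force: [-0.1, 0.2, -3.0]
gripper_width: 0.157
```

```bash
cat > c.py <<'E'
from h import *
import pickle
s=ctrl.get_state(); print(s["t"],np.round(s["ee_pos"],4),s["gripper_width"],s["contact_force"])
Z=dict(load=.015,home=.015,stop=.015,visor_edge=.078,lock_top=.072,lock_arm=.0355)
f=ctrl.grab_frame("wrist"); save("w2.png",f["img"])
for n,z in Z.items():
    for m in ctrl.mark_of(f,n)[:2]: print(n,round(m["p"],2),np.round(m["position"]),np.round(unproj(f,m["position"],z),4))
pickle.dump(f,open("w2.pkl","wb"))
E
python3 c.py
```

```text
7.7667 [0.4391 0.1614 0.3001] 0.15719072226760816 [-0.05616759  0.19714197 -2.9853241 ]
load 0.69 [310. 113.] [0.532  0.2065 0.015 ]
stop 0.17 [636. 232.] [ 0.5289 -0.2342  0.015 ]
lock_top 0.62 [232.  81.] [0.5344 0.2841 0.072 ]
lock_top 0.48 [ 95. 159.] [0.4209 0.4024 0.072 ]
lock_arm 0.6 [273.  43.] [0.5852 0.262  0.0355]
```

View pics/w2.png

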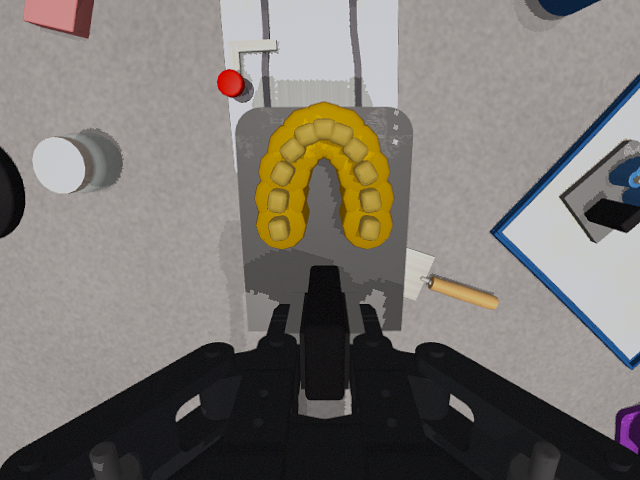

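The carrier hangs level and straight in the grip. The red cap is at (231,83), the lock arm's end is at (276,44), and the rails run near columns 265 and 356. I'll get the bed pose from the bed edges, rails and cap.

```bash
python3 - <<'E'
from h import *
import pickle
f=pickle.load(open("w2.pkl","rb")); g=cv2.cvtColor(f["img"],cv2.COLOR_RGB2GRAY).astype(float)
g=cv2.GaussianBlur(g,(0,0),1.2); d=np.gradient(g,axis=1)
def sub(row,a,b,sgn):
    w=sgn*d[row,a:b]; k=w.argmax(); return a+k
out={}
for name,a,b,s,z in [("L",212,230,1,.015),("R",388,406,-1,.015),("rLo",258,268,-1,.021),("rLi",262,274,1,.021),("rRi",345,360,-1,.021),("rRo",350,366,1,.021)]:
    P=[]
    for r in range(4,70 if name[0]!="L" else 50,3):
        if name in("rLo","rLi") and 35<r<58: continue
        P.append(unproj(f,(sub(r,a,b,s),r),z)[:2])
    P=np.array(P); vx,vy,x0,y0=cv2.fitLine(P.astype(np.float32),cv2.DIST_HUBER,0,.001,.001).ravel()
    if vx<0: vx,vy=-vx,-vy
    res=np.abs((P-[x0,y0])@[-vy,vx]).max(); out[name]=(vx,vy,x0,y0)
    print(name,"heading",np.degrees(np.arctan2(vy,vx)),(x0,y0),"maxres",res)
h=np.radians((np.degrees(np.arctan2(*out["L"][1::-1]))+np.degrees(np.arctan2(*out["R"][1::-1])))/2)
u=np.array([np.cos(h),np.sin(h)]);n=np.array([-u[1],u[0]])
for k,v in out.items(): print(k,"n-offset",n@np.array(v[2:]))
print("h",np.degrees(h))
# cap centre, ellipse of red blob
im=f["img"].astype(int); red=((im[...,0]>150)&(im[...,1]<60)&(im[...,2]<60)).astype(np.uint8); red[:,:200]=0; red[:,260:]=0
c=max(cv2.findContours(red,0,2)[0],key=cv2.contourArea); print(cv2.fitEllipse(c))
for w in [(.524,.201),(.666,.254),(.653,.238),(.705,.266),(.528,.203),(.532,.2065),(.703,.269),(.5344,.2841),(.5852,.262)]: print(w, "u",np.round(u@w,4),"n",np.round(n@w,4))
E
```

```text
L heading 19.591936 (np.float32(0.5851803), np.float32(0.3227032)) maxres 0.0005595993481478
R heading 20.319334 (np.float32(0.6353052), np.float32(0.14028563)) maxres 0.0011547596330394397
rLo heading 15.888807 (np.float32(0.5982997), np.float32(0.28134456)) maxres 0.001109059666974974
rLi heading 16.185272 (np.float32(0.5917106), np.float32(0.27060986)) maxres 0.001075790645650286
rRi heading 24.246864 (np.float32(0.6229262), np.float32(0.18997106)) maxres 0.0014078986025803635
rRo heading 24.042643 (np.float32(0.62232983), np.float32(0.18124646)) maxres 0.0008667588153023144
L n-offset 0.10360959
R n-offset -0.0849624
rLo n-offset 0.060256675
rLi n-offset 0.052415296
rRi n-offset -0.03403534
rRo n-offset -0.04203257
h 19.955635
((229.27304077148438, 82.22869110107422), (24.243581771850586, 25.722103118896484), 167.885986328125)
(0.524, 0.201) u 0.5611 n 0.0101
(0.666, 0.254) u 0.7127 n 0.0114
(0.653, 0.238) u 0.695 n 0.0008
(0.705, 0.266) u 0.7535 n 0.0094
(0.528, 0.203) u 0.5656 n 0.0106
(0.532, 0.2065) u 0.5705 n 0.0125
(0.703, 0.269) u 0.7526 n 0.0129
(0.5344, 0.2841) u 0.5993 n 0.0847
(0.5852, 0.262) u 0.6395 n 0.0465
```

Request:
arm_command:
  commands:
    - [[0,0,0,-0.038],[-0.2,-1.4,0,0],[-0.2,-2,0,0],[-0.2,-2,0,0],[-0.15,-1,1,0],[0,0,3,0],[0,0,4,0],[0,0,4,0],[0,0,4,0],[0,0,3,0]]

```text
t: 8.95
ee_pos: [0.4944, 0.1909, 0.107]
orientation: [[0.345, -0.939, -0.004], [-0.939, -0.345, -0.002], [-0.0, 0.005, -1.0]]
contact_force: [-0.4, -0.9, -3.1]
gripper_width: 0.156
```

Request:
arm_command:
  commands:
    - [[0,0,2,0],[0,0,1,0],[0,0,0,0],[0,0,0,0]]

```text
t: 9.28
ee_pos: [0.497, 0.1918, 0.0813]
orientation: [[0.345, -0.939, -0.0], [-0.939, -0.345, -0.0], [-0.0, 0.0, -1.0]]
contact_force: [0.2, 0.6, -1.7]
gripper_width: 0.157
```

```bash
python3 - <<'E'
from h import *
s=ctrl.get_state(); p=s["ee_pos"]; R=s["orientation"]; h=np.radians(19.96);u=np.array([np.cos(h),np.sin(h)]);n=np.array([-u[1],u[0]])
print(s["t"],p,"u",u@p[:2],"n",n@p[:2],np.degrees(np.arctan2(-R[1,1],-R[0,1])),s["contact_force"])
f=ctrl.grab_frame("scene"); i=f["img"][230:380,310:510]; save("s3.png",cv2.resize(i,None,fx=4,fy=4,interpolation=2))
E
```

```text
9.2833 [0.49704712 0.19175372 0.08132113] u 0.5326479025607527 n 0.010561293360176744 20.158781732246844 [ 0.17013849  0.55813209 -1.6736673 ]
```

View pics/s3.png

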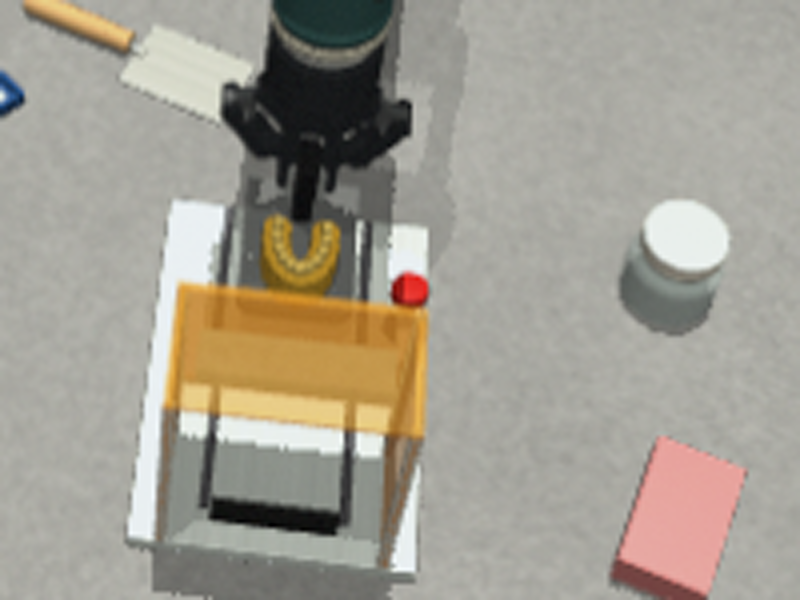

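The carrier hangs between the rails, teeth towards the hood and short of the cap. The bed heading and centreline agree within 1 to 2 mm, so I'm lowering it.

Request:
arm_command:
  commands:
    - [[0.1,0,1,0],[0,0,1,0],[0,0,0.6,0],[0,0,0.2,0],[0,0,0,0],[0,0,0,0]]

```text
t: 9.83
ee_pos: [0.4975, 0.1908, 0.0533]
orientation: [[0.345, -0.939, 0.0], [-0.939, -0.345, 0.0], [-0.0, -0.0, -1.0]]
contact_force: [-0.2, -0.6, -3.7]
gripper_width: 0.156
```

Request:
arm_command:
  commands:
    - [[0,0,0.1,0],[0,0,0.1,0],[0,0,0,0],[0,0,0,0]]

```text
t: 10.17
ee_pos: [0.4977, 0.1909, 0.0523]
orientation: [[0.345, -0.939, 0.001], [-0.939, -0.345, 0.0], [0.0, -0.001, -1.0]]
contact_force: [-3.6, -1.4, 6.3]
gripper_width: 0.159
```

The carrier is down (6 N). I'll release, lift and back off. Then I'll half-turn the tool so the wrist camera, about 72 mm ahead of the TCP, stays on the robot side when pushing near the hood.

Request:
arm_command:
  commands:
    - [[0,0,0,0],[0,0,0,0],[0,0,0,0],[0,0,0,0],[0,0,0,0],[0,0,-1,0],[0,0,-2,0],[0,0,-3,0],[0,0,-3,0],[0,0,0,0]]
  fingers: 0.7

```text
t: 11.0
ee_pos: [0.502, 0.1923, 0.1488]
orientation: [[0.345, -0.939, 0.011], [-0.939, -0.345, 0.004], [0.0, -0.012, -1.0]]
contact_force: [1.5, -0.1, 1.0]
gripper_width: 0.703
```

Request:
arm_command:
  commands:
    - [[0,1.1,-1,-0.12],[0,0,0,-0.12],[0,0,0,-0.12],[0,0,0,-0.12],[0,0,0,-0.12],[0,0,0,-0.12],[0,0,0,-0.12],[0,0,0,-0.12],[0,0,0,-0.12],[0,0,0,-0.12]]
  fingers: 0

```text
t: 11.83
ee_pos: [0.487, 0.187, 0.1516]
orientation: [[1.0, -0.013, 0.0], [-0.013, -1.0, 0.0], [0.0, -0.0, -1.0]]
contact_force: [0.0, 0.5, 0.2]
gripper_width: -0.001
```

Request:
arm_command:
  commands:
    - [[0,0,0,-0.12],[0,0,0,-0.12],[0,0,0,-0.12],[0,0,0,-0.12],[0,0,0,-0.12],[0,0,0,-0.12],[0,0,0,-0.12],[0,0,0,-0.12],[0,0,0,-0.12],[0,0,0,-0.12]]

```text
t: 12.67
ee_pos: [0.4871, 0.187, 0.1517]
orientation: [[0.374, 0.927, 0.0], [0.927, -0.374, 0.0], [0.0, 0.0, -1.0]]
contact_force: [0.5, 0.8, -0.4]
gripper_width: 0.002
```

Request:
arm_command:
  commands:
    - [[0,0,0,-0.12],[0,0,0,-0.12],[0,0,0,-0.12],[0,0,0,-0.12],[0,0,0,-0.12],[0,0,0,-0.12],[0,0,0,-0.02],[0,0,0,0],[0,0,0,0]]

```text
t: 13.42
ee_pos: [0.487, 0.187, 0.1515]
orientation: [[-0.34, 0.94, 0.0], [0.94, 0.34, 0.0], [0.0, 0.0, -1.0]]
contact_force: [-0.6, -0.3, 0.5]
gripper_width: -0.003
```

```bash
cat > d.py <<'E'
from h import *
import sys
s=ctrl.get_state(); p=s["ee_pos"]; R=s["orientation"]; h=np.radians(19.96);u=np.array([np.cos(h),np.sin(h)]);n=np.array([-u[1],u[0]])
print(s["t"],p,"u",u@p[:2],"n",n@p[:2],"y-heading",np.degrees(np.arctan2(R[1,1],R[0,1])),s["contact_force"],s["joints"])
f=ctrl.grab_frame("scene"); i=f["img"][230:380,310:510]; save(sys.argv[1],cv2.resize(i,None,fx=4,fy=4,interpolation=2))
for m in ctrl.mark_of(f,"yellow_cast")+[]:
    w=unproj(f,m["position"],.015)[:2]; print("cast",m["p"],"u",u@w,"n",n@w)
for m in ctrl.mark_of(f,"fin"):
    w=unproj(f,m["position"],.070)[:2]; print("fin",m["p"],"u",u@w,"n",n@w)
E
python3 d.py s4.png
```

```text
13.4167 [0.48704812 0.18695512 0.15146338] u 0.5216114583637835 n 0.009464238956321851 y-heading 19.90228924039258 [-0.57417822 -0.27093142  0.52598451] [ 1.82633642e+01  2.26763811e+00  1.15409769e+02  6.93900824e-04
  6.23092896e+01 -9.16392474e+01]
cast 0.86 u 0.08754113858728722 n -0.48779916856310035
cast 0.71 u 0.5682232811253755 n 0.007519965265786581
cast 0.64 u 0.26207024524400685 n -0.7096896832717238
fin 0.83 u 0.06880315071000394 n -0.4956572912301092
fin 0.67 u 0.5249356691438337 n 0.009001353275363194
fin 0.62 u 0.26735427260372563 n -0.6873357544047025
```

View pics/s4.png

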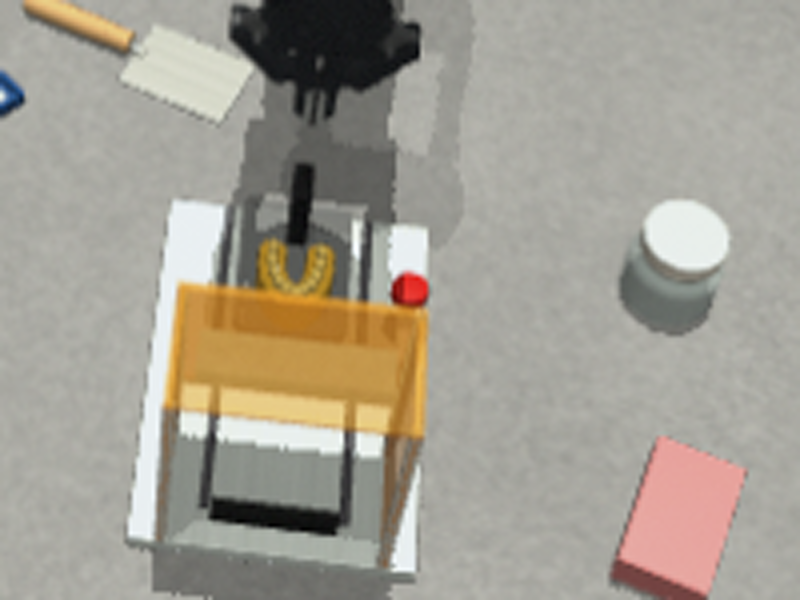

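The carrier sits flat between the rails, fin at crop (302,200), with the teeth just before the hood. Next I back up 4 cm and go low behind the plate.

Request:
arm_command:
  commands:
    - [[0,-2.5,0,0],[0,-2,0,0],[0,0,2,0],[0,0,3,0],[0,0,3,0],[0,0,2.5,0],[0,0,1.5,0],[0,0,1,0],[0,0,0,0],[0,0,0,0]]

```text
t: 14.4
ee_pos: [0.4448, 0.1715, 0.0213]
orientation: [[-0.343, 0.939, -0.001], [0.939, 0.343, -0.0], [0.0, -0.001, -1.0]]
contact_force: [0.3, 0.6, 1.1]
gripper_width: -0.0
```

Request:
arm_command:
  commands:
    - [[0,1,0,0],[0,1,0,0],[0,1,0,0],[0,1,0,0],[0,1,0,0],[0,1,0,0],[0,1,0,0],[0,1,0,0],[0,1,0,0],[0,0,0,0]]

```text
t: 15.23
ee_pos: [0.5325, 0.2035, 0.0218]
orientation: [[-0.343, 0.939, 0.004], [0.939, 0.343, 0.001], [-0.0, 0.004, -1.0]]
contact_force: [-0.1, 0.2, -0.8]
gripper_width: 0.002
```

```bash
python3 d.py s5.png
```

```text
15.2333 [0.53246135 0.20348393 0.02182293] u 0.5699391159612285 n 0.009497730250567955 y-heading 20.064674342624958 [-0.0505164   0.17480484 -0.76706296] [ 1.84104637e+01  1.62146705e+01  1.14973205e+02  1.34072675e-03
  4.85929196e+01 -9.16550853e+01]
cast 0.85 u 0.2613282290994557 n -0.696369579509176
cast 0.76 u 0.0942655447045927 n -0.4953749757207683
fin 0.88 u 0.2670374549246373 n -0.6923036381254966
fin 0.8 u 0.05876469068723986 n -0.4922488705202961
fin 0.65 u 0.6046597669228796 n 0.005308193133566699
```

View pics/s5.png

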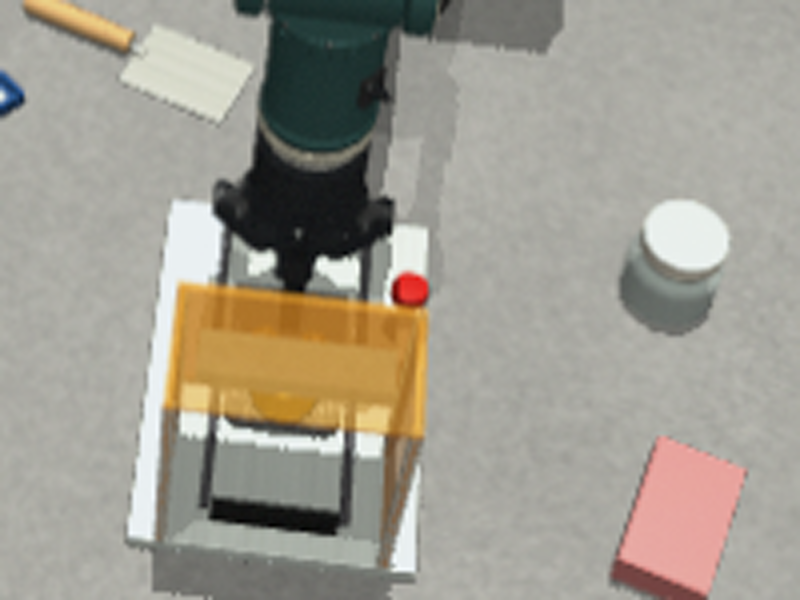

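The carrier is sliding straight, its rounded nose now past mid-hood. About 64 mm remain.

Request:
arm_command:
  commands:
    - [[0,0.8,0,0],[0,0.8,0,0],[0,0.8,0,0],[0,0.8,0,0],[0,0.8,0,0],[0,0.5,0,0],[0,0,0,0]]

```text
t: 15.97
ee_pos: [0.5735, 0.2185, 0.0217]
orientation: [[-0.343, 0.939, 0.002], [0.939, 0.343, 0.001], [-0.0, 0.002, -1.0]]
contact_force: [0.9, 0.1, 0.8]
gripper_width: -0.002
```

Request:
arm_command:
  commands:
    - [[0,0.4,0,0],[0,0.4,0,0],[0,0.3,0,0],[0,0.2,0,0],[0,0,0,0]]

```text
t: 16.38
ee_pos: [0.5843, 0.2225, 0.0214]
orientation: [[-0.343, 0.939, 0.001], [0.939, 0.343, 0.0], [-0.0, 0.001, -1.0]]
contact_force: [-0.0, -0.3, -0.2]
gripper_width: 0.0
```

Request:
arm_command:
  commands:
    - [[0,0.2,0,0],[0,0.2,0,0],[0,0.2,0,0],[0,0.1,0,0],[0,0,0,0]]

```text
t: 16.8
ee_pos: [0.5908, 0.2248, 0.0213]
orientation: [[-0.343, 0.939, 0.001], [0.939, 0.343, 0.0], [-0.0, 0.001, -1.0]]
contact_force: [-0.1, -0.1, 0.5]
gripper_width: 0.001
```

```bash
cat > e.py <<'E'
from h import *
import sys
s=ctrl.get_state(); p=s["ee_pos"]; h=np.radians(19.96);u=np.array([np.cos(h),np.sin(h)]);n=np.array([-u[1],u[0]])
print(s["t"],p,"u",u@p[:2],"n",n@p[:2],s["contact_force"])
f=ctrl.grab_frame("scene"); i=f["img"][270:380,330:440]; save(sys.argv[1],cv2.resize(i,None,fx=5,fy=5,interpolation=2))
f2=ctrl.grab_frame("top"); i=f2["img"][150:260,190:300]; save("t"+sys.argv[1],cv2.resize(i,None,fx=5,fy=5,interpolation=2))
E
python3 e.py s6.png
```

```text
16.8 [0.59075213 0.22483378 0.02128966] u 0.6320165062831107 n 0.009666748496284084 [-0.09848728 -0.14220343  0.51222199]
```

View pics/s6.png

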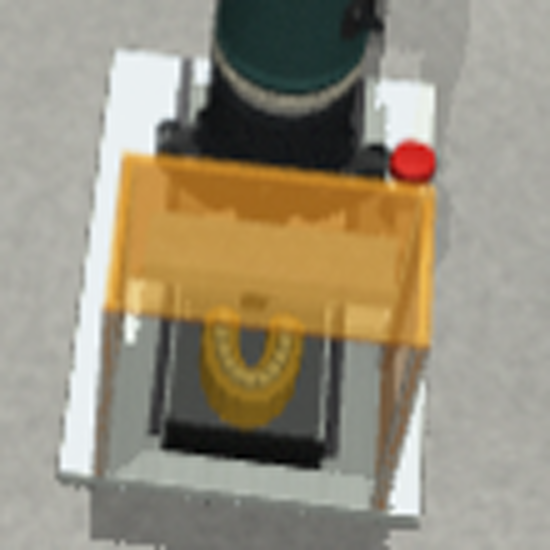

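The nose is almost at the black stop (crop (245,440)), with no force yet. I'll creep on until it meets the stop.

Request:
arm_command:
  commands:
    - [[0,0.1,0,0],[0,0.1,0,0],[0,0.1,0,0],[0,0,0,0],[0,0,0,0]]

```text
t: 17.32
ee_pos: [0.5933, 0.2258, 0.0213]
orientation: [[-0.343, 0.939, 0.0], [0.939, 0.343, 0.0], [0.0, 0.0, -1.0]]
contact_force: [-0.8, 0.2, 1.6]
gripper_width: 0.0
```

Request:
arm_command:
  commands:
    - [[0,0.1,0,0],[0,0.1,0,0],[0,0,0,0],[0,0,0,0]]

```text
t: 17.65
ee_pos: [0.5934, 0.2258, 0.0211]
orientation: [[-0.343, 0.939, -0.004], [0.939, 0.343, -0.001], [0.0, -0.004, -1.0]]
contact_force: [-5.4, -2.5, 4.8]
gripper_width: -0.003
```

Request:
arm_command:
  commands:
    - [[0,0.1,0,0],[0,0.1,0,0],[0,0,0,0],[0,0,0,0]]

```text
t: 17.98
ee_pos: [0.5935, 0.2259, 0.0208]
orientation: [[-0.343, 0.939, -0.007], [0.939, 0.343, -0.003], [0.0, -0.008, -1.0]]
contact_force: [-10.1, -4.4, 7.4]
gripper_width: -0.003
```

The push is firm against the stop: 11 N and no further travel, at the predicted spot. Now I back off, rise and go over the cap.

Request:
arm_command:
  commands:
    - [[0,-0.5,0,0],[0,-1,0,0],[0,-2,0,0],[0,0,-2,0],[0,0,-3,0],[0,0,-3,0],[0,0,-2,0],[0,0,-1,0],[0,0,0,0]]

```text
t: 18.73
ee_pos: [0.5664, 0.2159, 0.1348]
orientation: [[-0.343, 0.939, 0.007], [0.939, 0.343, 0.002], [-0.0, 0.007, -1.0]]
contact_force: [0.5, -0.1, -0.7]
gripper_width: -0.0
```

Request:
arm_command:
  commands:
    - [[1.7,-0.1,0,0],[2,-0.2,0,0],[2,-0.2,0,0],[2,-0.2,0,0],[0,0,0,0],[0,0,0,0],[0,0,0,0]]

```text
t: 19.32
ee_pos: [0.5304, 0.2844, 0.1297]
orientation: [[-0.344, 0.939, -0.002], [0.939, 0.344, -0.001], [-0.001, -0.002, -1.0]]
contact_force: [-0.1, -0.3, 0.2]
gripper_width: 0.002
```

```bash
python3 e.py s7.png; python3 - <<'E'
from h import *
import pickle
f=pickle.load(open("w2.pkl","rb")); h=np.radians(19.96);u=np.array([np.cos(h),np.sin(h)]);n=np.array([-u[1],u[0]])
w=unproj(f,(229.3,82.2),.072)[:2]; print(w,u@w,n@w)
E
```

```text
19.3167 [0.53038592 0.28438932 0.12971234] u 0.5956065390938136 n 0.08625170992387488 [-0.10230153 -0.27314876  0.2044276 ]
[0.53271916 0.28595258] 0.5983332696136104 0.08692458016262
```

View pics/s7.png

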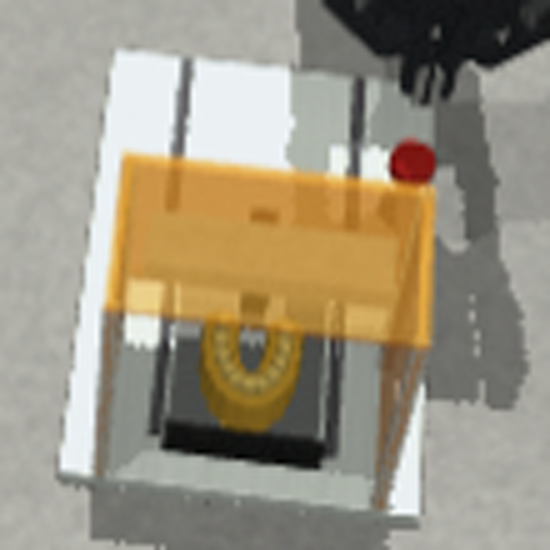

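The plate is against the stop with no gap showing. The tool is within 3 mm of the cap's centre, so I'm pressing down.

Request:
arm_command:
  commands:
    - [[0.1,0.25,0.5,0],[0,0,1.5,0],[0,0,1.5,0],[0,0,1,0],[0,0,0.7,0],[0,0,0.5,0],[0,0,0.4,0],[0,0,0,0]]

```text
t: 20.08
ee_pos: [0.533, 0.2866, 0.0699]
orientation: [[-0.343, 0.939, -0.0], [0.939, 0.343, -0.0], [-0.0, -0.0, -1.0]]
contact_force: [-0.2, 0.2, 0.8]
gripper_width: -0.003
```

Request:
arm_command:
  commands:
    - [[0,0,0.3,0],[0,0,0.3,0],[0,0,0.2,0],[0,0,0.2,0],[0,0,0,0],[0,0,0,0]]

```text
t: 20.58
ee_pos: [0.5337, 0.2871, 0.0606]
orientation: [[-0.343, 0.939, 0.001], [0.939, 0.343, 0.001], [0.0, 0.001, -1.0]]
contact_force: [1.0, 0.1, 2.4]
gripper_width: -0.001
```

Request:
arm_command:
  commands:
    - [[0,0,0.1,0],[0,0,0.1,0],[0,0,0.1,0],[0,0,0.1,0],[0,0,0,0],[0,0,0,0]]

```text
t: 21.08
ee_pos: [0.5338, 0.2871, 0.058]
orientation: [[-0.343, 0.939, 0.001], [0.939, 0.343, 0.001], [0.0, 0.001, -1.0]]
contact_force: [-1.5, -1.8, 12.6]
gripper_width: 0.001
```

Request:
arm_command:
  commands:
    - [[0,0,0.1,0],[0,0,0.1,0],[0,0,0,0],[0,0,0,0]]

```text
t: 21.42
ee_pos: [0.5339, 0.2872, 0.0579]
orientation: [[-0.343, 0.939, 0.001], [0.939, 0.343, 0.001], [0.0, 0.002, -1.0]]
contact_force: [-5.7, -3.5, 22.8]
gripper_width: 0.002
```

Request:
arm_command:
  commands:
    - [[0,0,-0.5,0],[0,0,-1.5,0],[0,0,-3,0],[0,0,-4,0],[0,-2,-3,0],[0,-4,0,0],[0,-4,0,0],[0,-3,0,0],[0,0,0,0],[0,0,0,0]]

```text
t: 22.25
ee_pos: [0.4089, 0.2416, 0.1732]
orientation: [[-0.344, 0.939, -0.001], [0.939, 0.344, -0.0], [0.0, -0.002, -1.0]]
contact_force: [0.4, -0.2, 0.7]
gripper_width: -0.002
```

```bash
python3 - <<'E'
from h import *
h=np.radians(19.96);u=np.array([np.cos(h),np.sin(h)]);n=np.array([-u[1],u[0]])
s=ctrl.get_state(); print(s["t"],s["ee_pos"],s["contact_force"])
f=ctrl.grab_frame("scene"); i=f["img"][270:380,330:440]; save("s8.png",cv2.resize(i,None,fx=5,fy=5,interpolation=2))
for q,z in [("lock_top",.058),("lock_arm",.0215),("yellow_cast",.015),("blue_cast",.005),("bottle",0),("jar",0),("spatula",0),("wax_box",0)]:
    for m in ctrl.mark_of(f,q)[:2]:
        w=unproj(f,m["position"],z)[:2]; print(q,round(m["p"],2),np.round(m["position"]),np.round(w,3),"bed x",round(u@w-.668,4),"y",round(n@w-.0093,4))
E
```

```text
22.25 [0.40894181 0.24155331 0.17319157] [ 0.39583068 -0.15721826  0.70549831]
lock_top 0.5 [411. 304.] [0.53  0.286] bed x -0.0719 y 0.0782
yellow_cast 0.82 [378. 341.] [0.656 0.246] bed x 0.0322 y -0.0017
yellow_cast 0.66 [179. 198.] [ 0.472 -0.58 ] bed x -0.4226 y -0.7156
blue_cast 0.67 [266. 260.] [ 0.557 -0.178] bed x -0.2053 y -0.3671
blue_cast 0.48 [478. 303.] [0.405 0.449] bed x -0.1342 y 0.2744
bottle 0.68 [281. 328.] [ 0.739 -0.015] bed x 0.0213 y -0.2753
bottle 0.31 [340. 240.] [ 0.375 -0.012] bed x -0.3198 y -0.148
jar 0.58 [477. 305.] [0.409 0.448] bed x -0.1309 y 0.272
spatula 0.75 [343. 241.] [ 0.375 -0.002] bed x -0.316 y -0.1395
wax_box 0.77 [478. 359.] [0.574 0.503] bed x 0.0431 y 0.2673
```

View pics/s8.png

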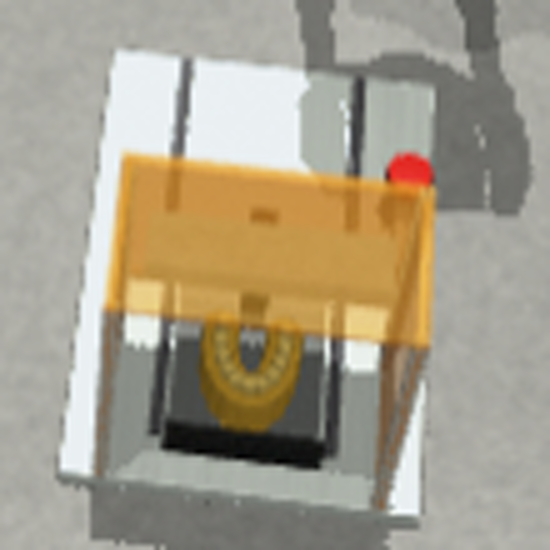

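The plate is still against the stop, with the network putting its origin at bed x = +32, y = -2 mm. The cap has moved down in the image, and the arm is clear of everything. I'm handing in.

```bash
python3 -c "
from bench import ctrl; print(ctrl.hand_in())"
```

```text
the job is handed in; nothing more can be done
None
```

I put the yellow cast's carrier home under the hood, pushed the lock cap down, and handed the job in at about 22 s. No verdict came back.

**What I did:**
- Gripped the fin with the tool upright and set the carrier down at the load point between the rails.
- Pushed the carrier home with the closed fingers low on the plate's rear edge, because the interface cannot tilt the tool. The gripper body should have stayed about 15 mm short of the visor, by the given sizes.
- Backed off, pressed the red cap down, and withdrew the arm.

**Last checks:**
- **Carrier:** it met the stop where predicted, with 11 N and no further travel. The network then put its origin at bed x = +32 mm, y = -2 mm (home is +33, 0).
- **Lock:** the cap bottomed at z = 58 mm under 23 N, which is its full 14 mm of travel. The network did not find the steel arm in the last picture, so I confirmed the lock only by cap height, force and the cap's shift in the image.
- **Other things:** the blue cast, bottle, jar and spatula read within about 1 cm of their first scene-camera positions. The wax box read 23 mm off, and the robot never went near it. I take that as network scatter, since its first two readings already differed by 26 mm.

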